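# Clear the key machine's chip apron into its scrap drawer

## Robot

A 6-joint arm with a two-finger parallel gripper is mounted at the origin on the work surface. World frame = base frame: x ahead of the robot, y to its left, z up, the work surface at z = 0. Lengths are in mm, angles in rad, forces in N, time in s.
With the tool pointing down it reaches from about 225 to 725 mm from the base axis. Payload 3.1 kg.
Tool frame: the origin (TCP) lies at the very end of the fingers, on their centre line; the grasp point (between the pads) lies 19 mm behind it; z points along the fingers, y is the line along which they close (so a half turn about z gives the same grasp; the last joint's range is limited). The gripper opens to 85 mm and grips with 20 to 120 N. Pads are 22 mm wide; open, the fingers measure 114 mm over their backs; the gripper's body (76 mm by 85 mm) begins 54 mm behind the grasp point. The pads swing forward as they close: fully open they stand 13 mm farther back than shut.
Start: joints at [-1.477, 0.048, 0.099, 1.622, 0, 1.443], TCP at [115.478, -512.135, 201.612] pointing down, gripper open.
Joint ranges: [-2.91, 2.91], [-0.99, 1.94], [-1.21, 1.42], [-2.12, 2.29], [-1.49, 1.47], [-3.14, 3.14]. Speed limits (rad/s): [2.79, 2.79, 3.14, 3.14, 3.14, 3.14].

## Interface

Orientations are given as a unit quaternion [w, x, y, z].
In Python, from bench import arm gives the robot as it stands.
- The arm moves only by the tool drive_tool, never from a script. Its argument "motion" is text: rows parted by semicolons, each of 7 numbers parted by spaces: the shift along the tool's x, y, z in cm, then the turn, a rotation vector about the tool's x, y, z in degrees, then the finger opening in cm, from 0 to 8.54. In form: x y z wx wy wz claw; .... A call has 1 to 8 rows; each row is the pose to reach, as a shift and turn from the pose commanded when the call began, along the tool's axes at that moment; what a row does not reach only later rows make up. A row lasts 1/10 s, in which the tool goes at most 50 mm and 8.59 degrees, less where a joint would pass 70% of its speed; a pose out of reach is approached as far as the arm can. A call with a gripper value outside its range is refused whole. The fingers move at their own pace and stop on an object; "squeeze" is the grip in N (left out, the last holds). Time passes only in rows, so rows that repeat a pose let the fingers close. It gives the time, the measured TCP pose, the force, the opening and the grip force at its end, in the units of the state.
- arm.get_obs(): the state, without advancing time (a new reading comes with each control period).
- arm.grab_frame(name): name is "side" or "top"; returns a dict with "image" (480x640x3 uint8, red, green, blue), "range_z" (480x640 float32, mm along the optical axis (not along the pixel's ray), 0 where there is no reading), "intrinsics" (3x3 intrinsics, pixels), "R" (3x3) and "t" (3): a world point X has camera coordinates R X + t. Camera axes: x right, y down, z forward; pixel columns grow to the right and rows downward; lengths in mm; the calibration is good to about 2 mm. A picture is of the moment at which its call begins.
- arm.job_done(): hands the job in; it is judged then, once.
Trained networks look in the newest picture that a camera, given by its name, has taken for a name from the list of things; names that differ only in an ending like _2 or _b are one class to them, and where a whole thing is asked for, a point or a joint stands for the part that bears it (a point fixed in the world has none). Each returns a list of dicts, best first, with "confidence" (0 to 1); they miss things now and then, are a little off and sometimes report something else, mostly with a low value. They report only what shows in the picture. A call takes as long as a camera call.
- arm.spot_in(camera, query): "bbox" ([left, top, width, height] in pixels, round what is visible of it).
- arm.outline_of(camera, query): "region" (480x640 bool, what is visible of it) and "bbox" ([left, top, width, height] in pixels, round what is visible of it).
- arm.mark_of(camera, query): "uv" ([column, row] in pixels: a listed point, or the origin of a listed thing).
The state is a dict: "t": time; "joints": joint angles; "joint_velocities": joint speeds; "joint_efforts": joint torques, N m; "ee_pos": TCP position; "eef_rot": TCP orientation; "force": force on the tool from outside, world axes, zero at the start; "torque": the same for the moment, N m; "finger_gap": finger opening in mm; "finger_force": force on a finger pad.
Only numpy, scipy, OpenCV 4.12 (cv2) and the standard library are available. Lean on these libraries where they do the work, as an engineer would, in place of code of your own. Each camera call takes 0.05 s, during which the arm holds its last target. There are 200 camera calls.

## Task

Clear the sawn-off lock scraps off the front apron of the key cutting machine: first pull the wide scrap drawer below the apron right out to its stop by its knob, then take the counter brush from its tray and sweep all three scraps over the apron's front edge into the drawer. Never touch the scraps with the gripper, they have sharp burrs. Put the brush back in the tray, standing on its bristles, push the drawer fully home, and leave everything else, including the small drawer and the finished key on the deck, as it was.

Things in the scene. Friction and masses are not known exactly. Their poses are not given: they have to be found in the camera images.
- machine: Key duplicating machine, fixed on the bench; cream base 400 wide (y), 360 deep (x). Origin: on the bench under the middle of the base's front edge; x points to its back, y to its left as seen from the robot, z up. The top of the base (deck) is 95 high. From x = 150 on stand the carriage and two vices (up to 181 high), from x = 260 the motor housing (211 high); lever ball at (174, -217, 184).
- apron_edge (a point): Middle of the chip apron's front edge, at deck height; axes as the machine's. The apron is the flat steel-topped front left part of the deck: 221 wide (y), 145 deep (x from 0 at the edge to the back), 12 high kerbs on its two sides, none at the front. Things pushed over the edge fall into the open scrap drawer below.
- scrap_drawer (a joint): Opening of the wide scrap drawer under the apron, in m: 0 = closed, front flush with the base; 0.130 = out at its stop. Slides towards the machine's -x (to the robot), may start up to 20 mm ajar, stays where it is left, needs about 2 to 4 N. Front 216 wide, from 21 to 83 above the bench.
- drawer_knob (a point): Centre of the scrap drawer's steel knob (moves with it), 64 above the bench, 36 in front of the drawer front. A cylinder 26 in diameter, 16 long, axis along the machine's x, on a 12 thick stem. Pinch it from above across its diameter (fingers at the machine's +y and -y sides). Axes as the machine's.
- drawer_floor (a point): Centre of the scrap drawer's inner floor (moves with it), 26 above the bench. Inside: 210 front to back (x), 204 wide (y), side walls 44 high. Axes are the machine's. With the drawer out at its stop the front 120 of it lies open in front of the apron.
- small_drawer (a joint): Opening of the narrow accessory drawer to the right of the scrap drawer (0 = closed, grows as it comes out). It has the same kind of knob; to be left shut.
- brush: Wooden counter brush with dark, stiff bristles, standing on them. Origin: centre of the bristles' underside; x along the brush, handle towards -x, z up. Bristles 140 long, 28 wide, 42 high; wooden block on them 150 long, 36 wide (y), from 42 to 62 above the origin; round handle 22 thick from x = -75 to -172, axis 54 above the origin. 0.11 to 0.22 kg.
- brush_grip (a point): Middle of the brush's wooden block, 52 above the underside of the bristles: grip here from above, across the 36 wide block. Axes are the brush's.
- tray: Shallow open steel tray, 290 by 116, 14 high, floor 3 thick, fixed on the bench left or right of the drawer. Origin: centre of its underside; x along its length. The brush stands in its +y half (handle towards -x) and the spanner lies in its -y half.
- stub_a: Scrap: sawn-off end of a brass profile cylinder, 18 high, keyhole-shaped outline 33 by 17, standing on the apron. Origin: centre of its underside at the start.
- stub_b: Scrap: as stub_a, 15 high.
- slug: Scrap: sawn-off brass slug, 28 in diameter, 13 high. Origin: centre of its underside at the start.
- good_key: Finished car key, black plastic head 34 x 30 x 10 with a steel blade, lying on the deck right of the apron's inner kerb. Bystander. Origin: centre of the head's underside.
- spanner: Flat steel spanner, 160 long, 8 high, lying along the tray beside the brush. Bystander. Origin: centre of its underside.
- padlock: Brass padlock lying on the bench in front of the small drawer, body 40 x 45 x 22. Bystander. Origin: centre of its underside.
- oil: Small white bottle, 44 in diameter, 130 high, on the bench left of the machine. Bystander. Origin: centre of its underside.
- tin: Dark red tea tin, 100 in diameter, 140 high, on the bench left of the machine. Bystander. Origin: centre of its underside.
- new_cylinder: Steel profile lock cylinder, 62 long, lying on the bench right of the machine. Bystander. Origin: underside, on the axis of its round part.

How it is judged:
By the outcome, as a careful person would: the job done as asked, in the order asked, and still so for the second after the job is handed in, with the robot touching nothing.
It also fails if it takes over 67 s, if anything falls off the work surface, if the arm or the gripper's body presses on something with over 40 N, if the wrist force passes 120 N, or if a joint passes its speed limit or range.

## Working session

There is one attempt and no reset: what is moved stays moved. The work goes in short steps, Python scripts to look and compute and a tool call to move; the robot and the scene stay as the last step left them, time stands still between calls to the robot, and variables do not carry over. Pictures are saved under pics/ and viewed, at most 10 in all, crops included, and the job is handed in when it is done.

Besides the shell and the picture viewer there is one more tool, called after "Request:" as name(argument=value, ...) on one line, values as JSON. drive_tool: Moves the arm, as the interface text tells. Its arguments: {"type":"object","properties":{"motion":{"type":"string"},"squeeze":{"type":"number"}},"required":["motion"]}

```bash
mkdir -p pics; ls; cat > h.py <<'E'
import numpy as np, cv2
from bench import arm
def save(f,n,crop=None,s=1):
    im=f["image"][:,:,::-1]
    if crop: l,t,w,h=crop; im=im[t:t+h,l:l+w]
    cv2.imwrite("pics/"+n,cv2.resize(np.ascontiguousarray(im),None,fx=s,fy=s,interpolation=cv2.INTER_CUBIC))
def pt(f,uv,z=None):
    """world point of pixel: by depth, or on plane of height z"""
    K,R,t=f["intrinsics"],np.array(f["R"]),np.array(f["t"])
    d=np.linalg.inv(K)@np.array([uv[0],uv[1],1.])
    if z is None:
        u,v=int(round(uv[0])),int(round(uv[1]))
        w=f["range_z"][max(v-1,0):v+2,max(u-1,0):u+2]; w=w[w>0]
        return R.T@(d*np.median(w)-t) if len(w) else None
    o=-R.T@t; r=R.T@d
    return o+r*(z-o[2])/r[2]
def cloud(f):
    K,R,t=f["intrinsics"],np.array(f["R"]),np.array(f["t"])
    v,u=np.mgrid[0:480,0:640]; Z=f["range_z"]
    P=np.stack([(u-K[0,2])/K[0,0]*Z,(v-K[1,2])/K[1,1]*Z,Z],-1)
    W=(P-t)@R; W[Z<=0]=np.nan
    return W
E
python3 - <<'E'
from h import *
fs={n:arm.grab_frame(n) for n in("top","side")}
np.set_printoptions(precision=1,suppress=True)
for n,f in fs.items():
    save(f,n+"0.png"); print(n, -np.array(f["R"]).T@f["t"])
    for q in["machine","apron_edge","drawer_knob","drawer_floor","brush","brush_grip","tray","stub_a","stub_b","slug","good_key","spanner","padlock","small_drawer"]:
        for m in arm.mark_of(n,q)[:3]:
            print(n,q,round(m["confidence"],2),np.array(m["uv"]),pt(f,m["uv"]))
print(arm.get_obs())
E
```

```text
pics
top [ 329.5  -38.6 1278.7]
top machine 0.75 [352.6 217.8] [ 583.5 -103.9   61.2]
top apron_edge 0.88 [324.1 211.6] [595.8 -32.4  81.9]
top drawer_knob 0.77 [326.8 232. ] [545.7 -38.5  73.9]
top drawer_floor 0.29 [303.2 196.1] [629.   18.  109.2]
top brush 0.74 [165.2 290.1] [407.2 361.   61.7]
top brush_grip 0.87 [156.6 291.7] [403.3 381.   64.6]
top brush_grip 0.48 [303.1 196.3] [628.5  18.3 109.1]
top brush_grip 0.18 [165.1 289.3] [409.1 361.   62.8]
top tray 0.78 [177.2 301.3] [381.9 347.9   3.4]
top stub_a 0.54 [345.8 188.5] [646.6 -86.1 110. ]
top stub_a 0.49 [303.7 195.9] [630.   16.9 107.2]
top stub_b 0.54 [345.8 188.5] [646.6 -86.1 110. ]
top stub_b 0.49 [303.7 195.9] [630.   16.9 107.2]
top slug 0.66 [327.5 194.5] [632.3 -41.3 109.2]
top slug 0.53 [159.5 288.5] [411.1 374.6  63.6]
top good_key 0.74 [398.2 178.9] [ 671.3 -215.8  103. ]
top good_key 0.62 [162.4 286.1] [416.7 366.6  66.9]
top spanner 0.85 [191.6 295.5] [396.3 311.3   3.6]
top spanner 0.18 [157.4 288.8] [410.2 378.6  66.9]
top padlock 0.85 [404.5 257.9] [ 485.5 -236.9   20.8]
top padlock 0.75 [326.4 230.3] [550.  -37.6  73.9]
top padlock 0.5 [210.3 212.4] [598.3 251.7  76.6]Traceback (most recent call last):
  File "<stdin>", line 7, in <module>
ValueError: it knows: apron_edge, brush, brush_grip, drawer_floor, drawer_knob, good_key, machine, new_cylinder, oil, padlock, slug, spanner, stub, tin, tray
```

```bash
python3 - <<'E'
from h import *
np.set_printoptions(precision=1,suppress=True)
f=arm.grab_frame("side"); save(f,"side0.png"); n="side"
print(-np.array(f["R"]).T@f["t"])
for q in["machine","apron_edge","drawer_knob","brush","brush_grip","tray","stub","slug","good_key","spanner"]:
    for m in arm.mark_of(n,q)[:3]:
        print(n,q,round(m["confidence"],2),np.array(m["uv"]),pt(f,m["uv"]))
print(arm.get_obs())
E
```

```text
[ 475.9 -693.6  889. ]
side machine 0.68 [344.8 286.3] [ 586.7 -143.6   63.8]
side machine 0.64 [256.7 154.4] [416.  362.2  11.9]
side machine 0.23 [366.4 252.2] [638.2 -94.5 108.1]
side apron_edge 0.66 [341.7 235. ] [597.  -26.   89.4]
side drawer_knob 0.64 [322.4 245.9] [552.7 -38.9  74.1]
side brush 0.87 [257.3 152.3] [418.5 362.8  18.7]
side brush_grip 0.94 [255.5 135.3] [419.1 381.2  63.3]
side brush_grip 0.61 [299.2 349.5] [ 479.6 -253.9   22. ]
side tray 0.9 [246.4 164.8] [386.  325.6   8.9]
side tray 0.5 [349.7 289.1] [ 591.3 -171.4   93.7]
side stub 0.72 [347.4 284.4] [ 591.4 -146.3   73.7]
side stub 0.6 [354.5 217.4] [631.7  14.1  98.2]
side stub 0.51 [322.9 244.8] [554.1 -36.9  75.3]
side slug 0.63 [362.1 236. ] [637.3 -48.9 106.9]
side good_key 0.85 [395. 306.] [ 669.4 -227.9  105. ]
side spanner 0.77 [253.1 168.2] [403.7 312.4   6.2]
{'t': 1.3, 'joints': array([-1.5,  0. ,  0.1,  1.6,  0. ,  1.4]), 'joint_velocities': array([-0., -0.,  0., -0., -0.,  0.]), 'joint_efforts': array([  0. , -33.9,  32. ,   0. ,  -0. ,   0. ]), 'ee_pos': array([ 115.5, -512.1,  201.6]), 'eef_rot': array([-0. ,  1. ,  0.1,  0. ]), 'force': array([-0.2,  0.1, -0.5]), 'torque': array([-0. , -0.1,  0. ]), 'finger_force': 0.0, 'finger_gap': 85.02844446154886}
```

View pics/top0.png

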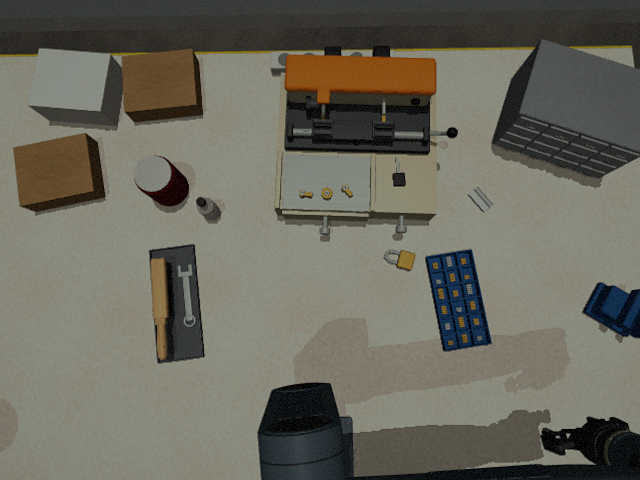

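View pics/side0.png

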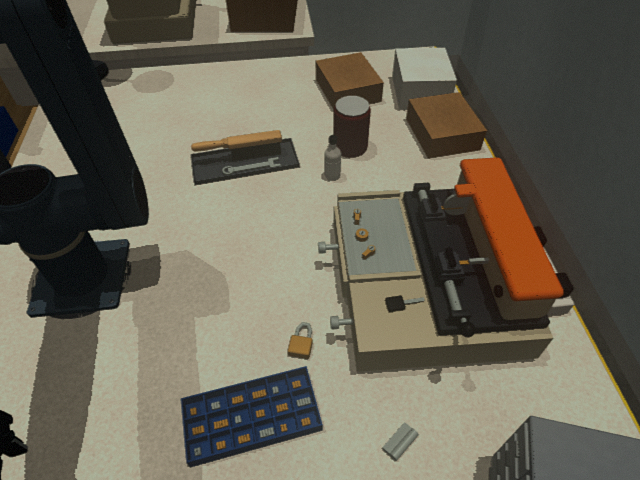

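The top view shows the scraps on the apron at about (306,194), (327,193) and (347,190), the scrap knob at (325,231), and the brush at (160,300) in the left tray. The side view agrees: scraps at (357,216), (362,235) and (368,252), knob at (322,246). Next I fit the poses from depth.

```bash
python3 - <<'E'
from h import *
np.set_printoptions(precision=1,suppress=True)
f=arm.grab_frame("top"); W=cloud(f); x,y,z=W[...,0],W[...,1],W[...,2]
v,u=np.mgrid[0:480,0:640]
deck=(abs(z-95)<5)&(u>270)&(u<445)&(v>140)&(v<235)
# front edge: per column, min x
c=[]
for col in range(284,432,3):
    m=deck[:,col]
    if m.sum()>5: i=np.where(m)[0].max(); c.append(W[i,col])
c=np.array(c); 
L=c[c[:,1]>-130];Rr=c[c[:,1]<-150]
for q in(L,Rr):
    if len(q)>3: 
        p=np.polyfit(q[:,1],q[:,0],1); r=q[:,0]-np.polyval(p,q[:,1]); p=np.polyfit(q[abs(r)<4,1],q[abs(r)<4,0],1); print("front x=",p, np.median(q[:,2]), q[:,1].min(),q[:,1].max())
for r in range(160,208,8):
    m=np.where(deck[r])[0]; print(r,W[r,m.min()],W[r,m.max()])
print("apron z",np.nanmedian(z[165:180,300:350]))
# scraps
m=((z>100)&(u>290)&(u<362)&(v>178)&(v<206)).astype(np.uint8)
n,l,s,ce=cv2.connectedComponentsWithStats(m)
for i in range(1,n):
    if s[i][4]>8:
        P=W[l==i]; print("scrap",s[i][4],ce[i],P.mean(0),P.min(0),P.max(0))
# kerbs
for r in (165,185,205):
    rr=z[r,270:380]; print("kerb y",[ (round(float(y[r,270+k])),round(float(rr[k]))) for k in range(0,110) if rr[k]>100 and abs(k)<16 or (rr[k]>100 and k>90)])
# brush
m=((z>45)&(u>140)&(u<185)&(v>245)&(v<370)); P=W[m]
rc=cv2.minAreaRect(P[:,:2].astype(np.float32)); print("brush rect",rc, "z",np.percentile(P[:,2],[10,50,90]))
B=P[P[:,2]>61]; print("block?",cv2.minAreaRect(B[:,:2].astype(np.float32)),len(B))
bw=[]
for xx in range(270,480,12):
    q=P[abs(P[:,0]-xx)<6]
    if len(q): print(xx,q[:,1].min(),q[:,1].max(),q[:,2].max())
# knob
m=(z>50)&(z<85)&(u>310)&(u<342)&(v>216)&(v<245); P=W[m]
print("knob",P.min(0),P.max(0)); K=P[P[:,2]>70]; print(K.mean(0),K.min(0),K.max(0))
# tray outline
m=(z<25)&(z>1.5)&(u>145)&(u<210)&(v>240)&(v<365); print("tray",cv2.minAreaRect(W[m][:,:2].astype(np.float32)))
E
```

```text
front x= [  0.  598.4] 95.052602222634 -125.56443215891336 66.2038698457149
front x= [  0.  599.4] 95.05162929702574 -293.4424953843683 -162.59809118492893
160 [725.3  86.1  98.1] [ 721.  -310.2   95.7]
168 [705.3  71.3  95.2] [ 700.6 -312.    94.5]
176 [683.9  88.3  98.4] [ 680.2 -308.7   93.9]
184 [663.5  88.3  97.8] [ 659.9 -310.4   93. ]
192 [643.9  76.1  94.2] [ 638.5 -308.5   97. ]
200 [624.7  91.3  90.5] [ 619.2 -308.4   93.1]
apron z 95.34508548976024
scrap 71 [346.4 190.2] [642.4 -87.5 109.3] [ 627.4 -101.3  100.5] [660.6 -76.8 115.3]
scrap 104 [326.2 193.1] [636.3 -38.2 107.5] [623.2 -50.  100.5] [650.1 -23.  114.3]
scrap 82 [304.8 193.9] [633.9  14.  111.4] [626.5  -5.7 100.1] [644.1  28.4 117.2]
kerb y [(83, 106), (80, 111), (78, 108), (75, 111), (73, 104), (-150, 105), (-152, 107), (-154, 106), (-157, 105), (-159, 107)]
kerb y [(85, 105), (83, 105), (80, 106), (78, 102), (75, 105), (68, 101), (-146, 108), (-148, 107), (-150, 110), (-153, 108), (-156, 103)]
kerb y [(87, 110), (85, 106), (82, 103), (79, 109), (78, 101), (-144, 108), (-146, 112), (-149, 108), (-152, 107), (
[... 822 characters left out ...]
 70.28466646029283
390 356.3553286535847 393.29819174833654 70.03408545143895
402 359.2284035974776 393.2883106654963 71.88938142452845
414 359.743333102325 393.46873551793556 70.25991041110464
426 360.1963250181617 398.6439745269935 69.12695696316788
438 361.7767425138476 397.42942403313987 70.17178099450506
450 362.6958102737233 398.71732873326766 70.36848964282989
462 363.14266199440306 399.47804277685515 69.54410635128656
474 365.6384554346924 402.46348555522854 68.69178790485425
knob [541.5 -74.9  50.4] [588.    1.   82.1]
[555.2 -32.6  75. ] [542.7 -69.5  70.2] [584.4 -21.6  82.1]
tray ((382.1217346191406, 348.4672546386719), (320.0205993652344, 165.57510375976562), 1.7831052541732788)
```

```bash
python3 - <<'E'
from h import *
np.set_printoptions(precision=4,suppress=True)
F=[arm.grab_frame("top") for _ in range(3)]; f=F[0].copy()
W=np.nanmedian([cloud(g) for g in F],0); x,y,z=W[...,0],W[...,1],W[...,2]
v,u=np.mgrid[0:480,0:640]
def fit(p,q):
    p=np.array(p)
    for _ in range(4):
        k=np.polyfit(p[:,q],p[:,1-q],1); r=abs(p[:,1-q]-np.polyval(k,p[:,q])); p=p[r<max(2*np.median(r),.8)]
    return k,len(p)
deck=(abs(z-95)<6)
c=[]
for col in range(284,432):
    i=np.where(deck[190:225,col])[0]
    if len(i): c.append(pt(f,(col,190+i.max()+.5),95)[:2])
c=np.array(c); print("front x=a*y+b",fit(c,1),"left",fit(c[c[:,1]>-130],1),"right",fit(c[c[:,1]<-160],1))
kl,kr,dl,dr=[],[],[],[]
for r in range(158,210):
    k=[i for i in range(270,300) if 101<z[r,i]<115]; j=[i for i in range(360,380) if 101<z[r,i]<115]
    if k: kl.append(pt(f,(np.mean(k),r),107)[:2])
    if j: kr.append(pt(f,(np.mean(j),r),107)[:2])
    i=np.where(deck[r,425:445])[0]; 
    if len(i): dr.append(pt(f,(425.5+i.max(),r),95)[:2])
print("kerbL y=a x+b",fit(kl,0),"kerbR",fit(kr,0),"deckR",fit(dr,0))
for n in("top","side"):
    g=f if n=="top" else arm.grab_frame(n)
    Wg=cloud(g)
    for q,h in(("drawer_knob",64),("apron_edge",95),("brush_grip",None),("padlock",11)):
        o=arm.outline_of(n,q)
        m=arm.mark_of(n,q)
        if o:
            P=Wg[o[0]["region"]]; P=P[~np.isnan(P[:,0])]; print(n,q,"outline",o[0]["confidence"],np.percentile(P,[3,50,97],axis=0).round(0).tolist())
        if m: print("   mark",m[0]["confidence"],pt(g,m[0]["uv"],h or 62))
# knob profile: widths per row
for r in range(214,242,2):
    k=[i for i in range(310,342) if z[r,i]>45]
    if k: print(r,"x %.0f y %.1f..%.1f zmax %.0f"%(np.nanmean(x[r,k]),y[r,max(k)],y[r,min(k)],np.nanmax(z[r,k])))
save(f,"crop1.png",(275,145,100,100),6)
E
```

```text
front x=a*y+b (array([  0.0433, 596.951 ]), 103) left (array([  0.0435, 596.9783]), 56) right (array([  0.0385, 595.7667]), 41)
kerbL y=a x+b (array([ -0.0396, 106.5203]), 34) kerbR (array([  -0.0532, -116.7299]), 40) deckR (array([  -0.0485, -279.1675]), 39)
top drawer_knob outline 0.81 [[546.0, -134.0, 25.0], [588.0, -32.0, 73.0], [608.0, 67.0, 86.0]]
   mark 0.62 [550.0248 -38.0571  64.    ]
top apron_edge outline 0.61 [[588.0, -298.0, 72.0], [765.0, -114.0, 116.0], [925.0, 72.0, 213.0]]
   mark 0.96 [594.8157 -35.9305  95.    ]
top brush_grip outline 0.68 [[258.0, 356.0, 10.0], [388.0, 369.0, 64.0], [478.0, 394.0, 70.0]]
   mark 0.76 [411.2432 376.3619  62.    ]
top padlock outline 0.94 [[459.0, -258.0, 8.0], [482.0, -232.0, 20.0], [504.0, -191.0, 26.0]]
   mark 0.6 [ 477.555  -243.5072   11.    ]
side drawer_knob outline 0.78 [[550.0, -143.0, 25.0], [589.0, -45.0, 77.0], [603.0, 60.0, 84.0]]
side apron_edge outline 0.8 [[591.0, -320.0, 35.0], [774.0, -190.0, 115.0], [927.0, 50.0, 211.0]]
   mark 0.79 [598.0045 -30.3128  95.    ]
side brush_grip outline 0.55 [[260.0, 353.0, 1.0], [395.0, 364.0, 55.0], [480.0, 396.0, 66.0]]
   mark 0.61 [419.1569 371.3966  62.    ]
214 x 590 y -74.3..2.6 zmax 86
216 x 586 y -74.2..3.1 zmax 82
218 x 585 y -74.9..3.9 zmax 70
220 x 577 y -36.9..-29.4 zmax 73
222 x 572 y -36.8..-29.3 zmax 71
224 x 567 y -36.8..-29.3 zmax 70
226 x 562 y -36.7..-26.7 zmax 71
228 x 556 y -44.1..-21.7 zmax 77
230 x 551 y -44.1..-21.7 zmax 79
232 x 546 y -44.0..-21.6 zmax 79
234 x 543 y -44.0..-21.5 zmax 66
```

View pics/crop1.png

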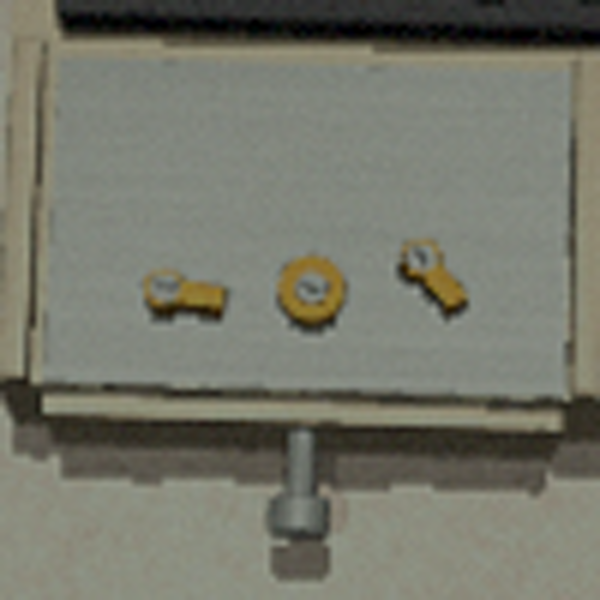

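The crop shows a slightly ajar drawer with the knob head at crop (300,515) and three scraps clear of each other at (185,295), (312,290) and (433,277). From the fits:

| Quantity | Value |
|---|---|
| Machine yaw | about -2.55° |
| Apron edge | about (595.5, -33) |
| Knob | about (549.5, -33) |
| Drawer opening | about 10 mm |
| Brush | about (412, 377), yaw 5.75° |

The kerb spacing (231 mm between centres) and the brush length (247 mm) match the given sizes.

```bash
cat >> h.py <<'E'
from scipy.spatial.transform import Rotation as Ro
def rot(yaw): return Ro.from_euler("z",yaw,degrees=True)*Ro.from_euler("x",180,degrees=True)
def now():
    o=arm.get_obs(); w,a,b,c=o["eef_rot"]; return np.array(o["ee_pos"]),Ro.from_quat([a,b,c,w])
def plan(*T):
    """T: (x,y,z,yawdeg) targets; prints shift cm, rotvec deg, from previous one"""
    p,r=now(); X=r.as_matrix()[:,0]; print("now",p.round(1),"yaw",np.degrees(np.arctan2(X[1],X[0])).round(2),"tilt",np.degrees(np.arccos(-r.as_matrix()[2,2])).round(2))
    for t in T:
        q=np.array(t[:3],float); s=rot(t[3]); d=r.inv().apply(q-p)/10; w=(r.inv()*s).as_rotvec(degrees=True)
        print(t,"->",d.round(2),w.round(2),"rows",int(np.ceil(max(np.linalg.norm(d)/5,np.linalg.norm(w)/8.59)))); p,r=q,s
E
python3 - <<'E'
from h import *
plan((549.5,-32.5,180,-2.55),(549.5,-32.5,45,-2.55),(429,-27.2,45,-2.55))
E
```

```text
now [ 115.5 -512.1  201.6] yaw 12.71 tilt 0.0
(549.5, -32.5, 180, -2.55) -> [ 52.89 -37.24   2.16] [ 0.    0.   15.26] rows 13
(549.5, -32.5, 45, -2.55) -> [-0.  -0.  13.5] [0. 0. 0.] rows 3
(429, -27.2, 45, -2.55) -> [-1.206e+01  1.000e-02  0.000e+00] [0. 0. 0.] rows 3
```

Request:
drive_tool(motion="26.4 -18.6 1.1 0 0 0 8.5; 26.4 -18.6 1.1 0 0 0 8.5; 26.4 -18.6 1.1 0 0 0 8.5; 26.4 -18.6 1.1 0 0 0 8.5; 26.4 -18.6 1.1 0 0 0 8.5; 26.4 -18.6 1.1 0 0 0 8.5; 26.4 -18.6 1.1 0 0 0 8.5; 26.4 -18.6 1.1 0 0 0 8.5", squeeze=40)

```text
t: 3.15
ee_pos: [333.7, -270.3, 190.7]
eef_rot: [-0.0, 0.994, 0.113, 0.0]
force: [-0.9, -0.6, -0.1]
finger_gap: 85.0
finger_force: 0.0
```

Request:
drive_tool(motion="26.5 -18.6 1.1 0 0 15.26 8.5; 26.5 -18.6 1.1 0 0 15.26 8.5; 26.5 -18.6 1.1 0 0 15.26 8.5; 26.5 -18.6 1.1 0 0 15.26 8.5; 26.5 -18.6 1.1 0 0 15.26 8.5; 26.5 -18.6 1.1 0 0 15.26 8.5; 26.5 -18.6 1.1 0 0 15.26 8.5; 26.5 -18.6 1.1 0 0 15.26 8.5")

```text
t: 3.95
ee_pos: [551.8, -30.5, 178.1]
eef_rot: [-0.001, 1.0, -0.02, -0.0]
force: [-0.3, -0.2, -0.4]
finger_gap: 85.2
finger_force: 0.0
```

```bash
python3 - <<'E'
from h import *
plan((549.5,-32.5,180,-2.55),(549.5,-32.5,45,-2.55),(429,-27.2,45,-2.55))
E
```

```text
now [551.8 -30.5 178.1] yaw -2.3 tilt 0.07
(549.5, -32.5, 180, -2.55) -> [-0.22  0.21 -0.19] [-0.07  0.03  0.25] rows 1
(549.5, -32.5, 45, -2.55) -> [-0.  -0.  13.5] [0. 0. 0.] rows 3
(429, -27.2, 45, -2.55) -> [-1.206e+01  1.000e-02  0.000e+00] [0. 0. 0.] rows 3
```

Request:
drive_tool(motion="0 0 5 0 0 0 8.5; 0 0 9 0 0 0 8.5; 0 0 12 0 0 0 8.5; 0 0 13.5 0 0 0 8.5; 0 0 13.5 0 0 0 8.5; 0 0 13.5 0 0 0 8.5")

```text
t: 4.55
ee_pos: [550.4, -33.9, 46.0]
eef_rot: [0.0, 1.0, -0.023, 0.001]
force: [1.3, -0.0, -0.1]
finger_gap: 84.8
finger_force: 0.0
```

Request:
drive_tool(motion="0 0 0 0 0 0 2.0; 0 0 0 0 0 0 2.0; 0 0 0 0 0 0 2.0; 0 0 0 0 0 0 2.0; 0 0 0 0 0 0 2.0; 0 0 0 0 0 0 2.0; 0 0 0 0 0 0 2.0; 0 0 0 0 0 0 2.0")

```text
t: 5.35
ee_pos: [549.6, -32.8, 44.5]
eef_rot: [-0.0, 1.0, -0.022, -0.0]
force: [-0.0, 0.2, 0.4]
finger_gap: 20.5
finger_force: 0.0
```

```bash
python3 - <<'E'
from h import *
print(arm.get_obs()["finger_gap"],arm.get_obs()["finger_force"])
f=arm.grab_frame("side"); save(f,"k1.png",(270,190,120,110),6)
E
```

```text
20.48205745444928 0.0
```

View pics/k1.png

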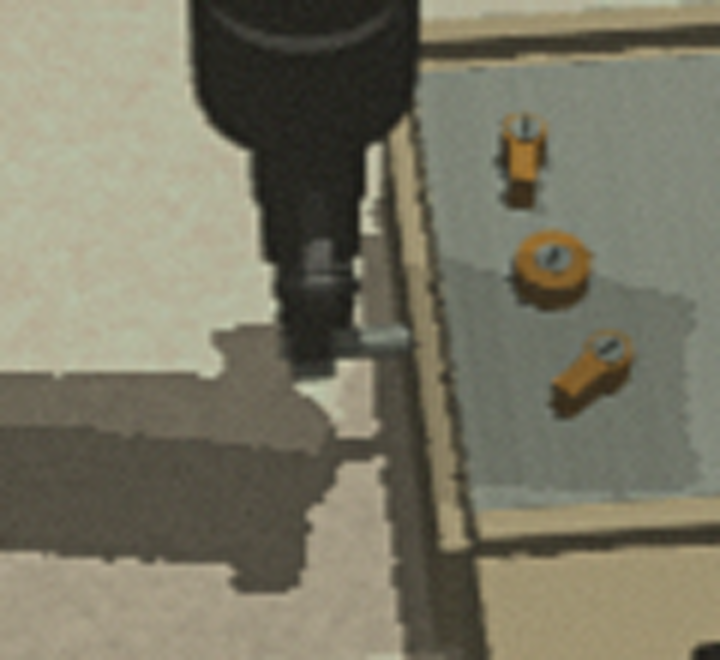

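The fingers sit around the knob, with its head bright at crop (320,255), but there is no grip force yet. I'll close further.

Request:
drive_tool(motion="0 0 0 0 0 0 0; 0 0 0 0 0 0 0; 0 0 0 0 0 0 0")

```text
t: 5.7
ee_pos: [551.5, -33.4, 47.3]
eef_rot: [0.0, 1.0, -0.022, 0.002]
force: [-0.5, 0.2, 7.4]
finger_gap: 0.1
finger_force: 3.6
```

```bash
python3 - <<'E'
from h import *
o=arm.get_obs(); print(o["finger_gap"],o["ee_pos"],o["force"])
a=arm.grab_frame("side"); b=arm.grab_frame("top")
A=cv2.resize(a["image"][190:270,280:360],(390,480),interpolation=cv2.INTER_CUBIC)
B=cv2.resize(b["image"][180:260,285:365],(390,480),interpolation=cv2.INTER_CUBIC)
cv2.imwrite("pics/k2.png",np.hstack([A,B])[:,:,::-1])
E
```

```text
0.10236236867703967 [551.5233539 -33.3557264  47.2591474] [-0.51719073  0.23441     7.43783573]
```

View pics/k2.png

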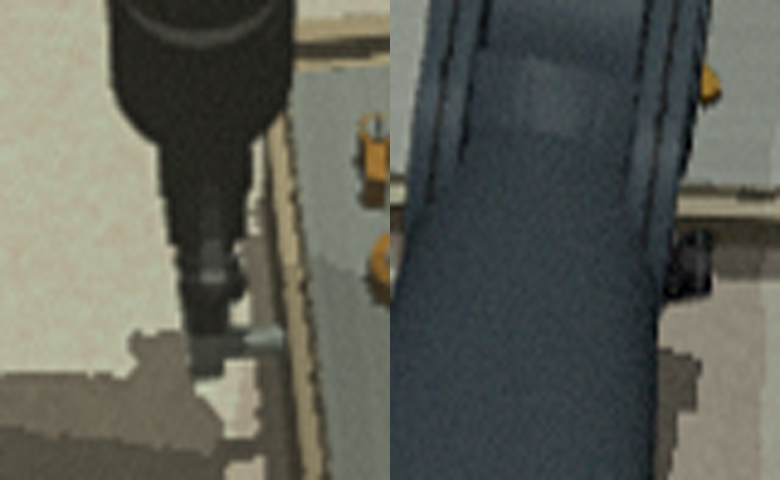

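The stem shows at side-crop (265,340) leading into the fingers, while the top view is blocked by the arm. I'll use the side depth to see where the fingers and knob are.

```bash
python3 - <<'E'
from h import *
np.set_printoptions(precision=0,suppress=True,linewidth=200)
f=arm.grab_frame("side"); W=cloud(f)
for v in range(228,256,2):
    print(v," ".join("%d/%d/%d"%tuple(W[v,u].round()) if not np.isnan(W[v,u,0]) else "-" for u in range(314,342,2)))
print(arm.get_obs()["ee_pos"], arm.get_obs()["joints"])
E
```

```text
228 534/-49/148 539/-48/147 543/-49/146 546/-58/157 548/-78/179 551/-79/179 559/-49/145 564/-49/144 586/76/-2 590/74/0 591/47/31 589/6/77 593/2/81 597/1/82
230 534/-49/142 539/-48/139 543/-48/139 547/-48/139 547/-80/175 551/-80/175 559/-48/137 563/-50/139 585/69/-1 589/67/0 591/44/27 589/6/71 592/-3/80 597/-5/82
232 545/70/-3 539/-46/131 543/-45/129 544/-74/163 547/-84/174 551/-83/172 556/-77/164 559/-79/166 584/62/0 589/65/-4 594/65/-5 589/6/63 591/-10/82 596/-11/82
234 544/62/-1 539/-46/124 539/-79/163 543/-83/167 546/-88/172 550/-88/172 554/-88/171 558/-86/169 583/57/-2 588/55/-1 592/54/0 589/4/59 591/-15/81 595/-15/81
236 543/56/-2 548/57/-4 538/-89/169 542/-92/172 546/-91/170 550/-91/169 554/-90/168 558/-92/170 582/51/-2 586/47/2 592/50/-3 589/0/57 590/-19/79 594/-23/83
238 542/48/0 537/-61/129 538/-95/170 542/-92/166 546/-94/168 550/-94/167 554/-94/166 557/-96/168 581/43/-1 586/42/0 591/43/-1 589/3/46 589/-27/82 593/-29/83
240 542/42/0 547/40/1 538/-94/162 542/-94/162 546/-87/153 551/-82/147 557/-64/124 561/-68/128 580/38/-2 585/38/-2 590/37/-1 589/-2/45 588/-34/83 593/-31/78
2
[... 351 characters left out ...]
/-39/73 561/-36/69 565/-37/70 569/-40/72 575/-35/66 579/-39/69 - 587/-42/72 590/-51/82
248 539/17/0 544/16/0 543/-36/65 547/-43/73 551/-42/71 556/-42/70 560/-41/69 565/-39/64 570/-39/65 574/-38/62 578/-40/64 583/-42/66 587/-43/66 589/-55/82
250 538/10/1 543/12/-2 543/-33/54 547/-45/68 551/-44/67 555/-46/68 567/6/1 572/8/-2 576/6/0 581/7/-2 586/5/-1 591/6/-2 587/-42/59 589/-60/80
252 538/5/-1 542/4/0 547/6/-3 547/-44/60 551/-46/62 555/-46/61 566/1/1 571/1/-1 575/0/0 580/0/-1 585/-2/1 589/-3/1 587/-46/56 588/-66/81
254 537/-1/0 542/0/-2 546/-1/-1 551/-3/0 556/-1/-4 560/-4/0 565/-4/-1 570/-4/-2 574/-6/0 579/-7/1 584/-8/1 589/-7/-2 587/-47/51 587/-70/79
[552. -33.  47.] [-0.  0. -0.  1. -0.  3.]
```

The depth shows the closed fingertips resting on top of the knob at z of about 77, while the reported TCP z is 47. So the real fingertips look about 30 mm higher than reported. I'll lift off and measure this clear of the knob.

Request:
drive_tool(motion="0 0 -5 0 0 0 0; 0 0 -6 0 0 0 0; 0 0 -6 0 0 0 0; 0 0 -6 0 0 0 0")

```text
t: 6.25
ee_pos: [549.9, -32.9, 104.5]
eef_rot: [0.0, 1.0, -0.022, 0.0]
force: [-0.0, -0.6, -0.3]
finger_gap: 0.2
finger_force: 0.0
```

```bash
python3 - <<'E'
from h import *
np.set_printoptions(precision=1,suppress=True)
o=arm.get_obs(); print(o["ee_pos"],o["finger_gap"],o["joints"].round(3),o["force"])
f=arm.grab_frame("side"); W=cloud(f); p=o["ee_pos"]
m=(abs(W[...,0]-p[0])<30)&(abs(W[...,1]-p[1])<30)&(W[...,2]>85)&(W[...,2]<260)
Q=W[m]; print(len(Q),np.percentile(Q[:,2],[0,2,5,10]))
for lo in range(90,190,10):
    q=Q[(Q[:,2]>=lo)&(Q[:,2]<lo+10)]
    if len(q): print(lo,len(q),q.min(0),q.max(0))
for q in("drawer_knob",):
    for mm in arm.mark_of("side",q)[:2]: print(mm["confidence"],pt(f,mm["uv"],64))
E
```

```text
[549.9 -32.9 104.5] 0.2313549494879094 [-0.2  0.1 -0.   1.4  0.   3. ] [-0.  -0.6 -0.3]
236 [130.5 139.  142.4 146.5]
130 8 [539.5 -40.6 130.5] [560.6 -36.5 139.5]
140 31 [539.5 -48.4 140.2] [560.6 -38.6 149.9]
150 27 [539.  -48.7 150. ] [560.4 -27.3 159.9]
160 7 [543.  -48.4 160.2] [555.5 -46.  163.8]
170 3 [536.  -46.4 176.4] [537.4 -38.9 179.8]
180 7 [535.6 -62.8 182.1] [546.5 -37.3 187.8]
0.81 [556.  -32.2  64. ]
```

Free in the air, the tip shows at about z 132 against a reported 104.5, and the contact gave 77 against 47. So true z is reported z plus about 29, while x and y agree. I'll grasp the knob with that correction.

Request:
drive_tool(motion="0 0 0 0 0 0 7; 0 0 0 0 0 0 7; 0 0 0 0 0 0 7; 0 0 0 0 0 0 7; 0 0 0 0 0 0 7; 0 0 0 0 0 0 7")

```text
t: 6.95
ee_pos: [549.7, -32.9, 104.7]
eef_rot: [0.0, 1.0, -0.022, 0.0]
force: [0.3, -0.2, 0.4]
finger_gap: 70.1
finger_force: 0.0
```

Request:
drive_tool(motion="0 0 3 0 0 0 7; 0 0 6 0 0 0 7; 0 0 8.5 0 0 0 7; 0 0 9.1 0 0 0 7; 0 0 9.1 0 0 0 7")

```text
t: 7.45
ee_pos: [548.4, -32.7, 12.5]
eef_rot: [-0.0, 1.0, -0.022, -0.001]
force: [0.2, 0.2, 0.6]
finger_gap: 70.3
finger_force: 0.0
```

Request:
drive_tool(motion="0 0 0 0 0 0 1; 0 0 0 0 0 0 1; 0 0 0 0 0 0 1; 0 0 0 0 0 0 1; 0 0 0 0 0 0 1; 0 0 0 0 0 0 1; 0 0 0 0 0 0 1")

```text
t: 8.15
ee_pos: [551.2, -33.6, 15.6]
eef_rot: [0.001, 1.0, -0.022, 0.002]
force: [-0.5, -1.0, 6.0]
finger_gap: 24.7
finger_force: 39.2
```

The knob is gripped at 25 mm. Now I pull.

Request:
drive_tool(motion="-1 0 0 0 0 0 1; -3 0 0 0 0 0 1; -5 0 0 0 0 0 1; -7 0 0 0 0 0 1; -9 0 0 0 0 0 1; -10.5 0 0 0 0 0 1; -11.5 0 0 0 0 0 1; -11.5 0 0 0 0 0 1")

```text
t: 8.95
ee_pos: [434.5, -28.4, 15.5]
eef_rot: [0.001, 1.0, -0.022, 0.001]
force: [-1.8, -1.3, 10.5]
finger_gap: 24.7
finger_force: 41.3
```

Request:
drive_tool(motion="-0.4 0 0 0 0 0 1; -0.8 0 0 0 0 0 1; -0.8 0 0 0 0 0 1")

```text
t: 9.25
ee_pos: [431.4, -28.2, 15.6]
eef_rot: [0.001, 1.0, -0.022, 0.005]
force: [8.8, -2.0, 0.5]
finger_gap: 24.7
finger_force: 40.6
```

The force rise to 9 N at 120 mm of travel shows the drawer is at its stop. Release, lift, then plan to the brush.

Request:
drive_tool(motion="0.3 0 0 0 0 0 1; 0.3 0 0 0 0 0 7; 0.3 0 0 0 0 0 7; 0.3 0 0 0 0 0 7; 0.3 0 0 0 0 0 7; 0.3 0 0 0 0 0 7; 0.3 0 -4 0 0 0 7; 0.3 0 -8 0 0 0 7")

```text
t: 10.05
ee_pos: [427.6, -27.0, 92.4]
eef_rot: [-0.001, 1.0, -0.022, -0.003]
force: [0.9, -0.3, 0.8]
finger_gap: 70.1
finger_force: 0.0
```

```bash
python3 - <<'E'
from h import *
f=arm.grab_frame("side");
for m in arm.mark_of("side","drawer_knob")[:2]: print(m["confidence"],pt(f,m["uv"],64))
# brush: yaw of grip frame 5.75 ; tool y across brush
plan((430,100,150,5.75-90),) 
plan((430,100,130,5.75),(412,376.5,130,5.75),(412,376.5,7,5.75))
E
```

```text
0.75 [433.65628106 -34.37558058  64.        ]
now [434.  -28.4  99.6] yaw -2.55 tilt 0.62
(430, 100, 150, -84.25) -> [ -0.92 -12.8   -5.08] [-0.35 -0.58 81.7 ] rows 10
now [434.  -28.4  99.6] yaw -2.55 tilt 0.62
(430, 100, 130, 5.75) -> [ -0.94 -12.81  -3.08] [ 0.15 -0.61 -8.3 ] rows 3
(412, 376.5, 130, 5.75) -> [  0.98 -27.69  -0.  ] [0. 0. 0.] rows 6
(412, 376.5, 7, 5.75) -> [ 0.  -0.  12.3] [0. 0. 0.] rows 3
```

The brush needs a half turn of the gripper, because joint 6 would otherwise pass its limit. Planning with grasp yaw 185.75°.

```bash
python3 - <<'E'
from h import *
print(arm.get_obs()["joints"].round(3))
plan((430,100,110,62.45),(420,240,120,127.45),(412,376.5,120,185.75),(412,376.5,7,185.75))
E
```

```text
[-0.22  -0.201 -0.338  1.423  0.     2.966]
now [434.  -28.4  99.6] yaw -2.55 tilt 0.62
(430, 100, 110, 62.45) -> [ -0.96 -12.81  -1.08] [  0.44  -0.49 -65.  ] rows 8
(420, 240, 120, 127.45) -> [11.95 -7.36 -1.  ] [ -0.   0. -65.] rows 8
(412, 376.5, 120, 185.75) -> [11.32  7.67  0.  ] [ -0.    0.  -58.3] rows 7
(412, 376.5, 7, 185.75) -> [ 0.  -0.  11.3] [0. 0. 0.] rows 3
```

Request:
drive_tool(motion="-1 -12.8 -1.1 0 0 -65 7; -1 -12.8 -1.1 0 0 -65 7; -1 -12.8 -1.1 0 0 -65 7; -1 -12.8 -1.1 0 0 -65 7; -1 -12.8 -1.1 0 0 -65 7; -1 -12.8 -1.1 0 0 -65 7; -1 -12.8 -1.1 0 0 -65 7; -1 -12.8 -1.1 0 0 -65 7")

```text
t: 10.95
ee_pos: [425.2, 100.9, 103.9]
eef_rot: [-0.0, 0.854, 0.52, -0.0]
force: [0.3, 0.5, 0.5]
finger_gap: 69.8
finger_force: 0.0
```

Request:
drive_tool(motion="12 -7.4 -1 0 0 -65 7; 12 -7.4 -1 0 0 -65 7; 12 -7.4 -1 0 0 -65 7; 12 -7.4 -1 0 0 -65 7; 12 -7.4 -1 0 0 -65 7; 12 -7.4 -1 0 0 -65 7; 12 -7.4 -1 0 0 -65 7; 12 -7.4 -1 0 0 -65 7")

```text
t: 11.75
ee_pos: [415.0, 241.4, 113.9]
eef_rot: [-0.0, 0.441, 0.898, -0.0]
force: [-0.1, 0.8, -0.7]
finger_gap: 69.8
finger_force: 0.0
```

Request:
drive_tool(motion="11.3 7.7 0 0 0 -58.3 7; 11.3 7.7 0 0 0 -58.3 7; 11.3 7.7 0 0 0 -58.3 7; 11.3 7.7 0 0 0 -58.3 7; 11.3 7.7 0 0 0 -58.3 7; 11.3 7.7 0 0 0 -58.3 7; 11.3 7.7 0 0 0 -58.3 7; 11.3 7.7 0 0 0 -58.3 7")

```text
t: 12.55
ee_pos: [407.5, 377.9, 113.8]
eef_rot: [-0.001, -0.05, 0.999, -0.0]
force: [-0.1, 0.7, 0.6]
finger_gap: 70.5
finger_force: 0.0
```

```bash
python3 - <<'E'
from h import *
np.set_printoptions(precision=1,suppress=True)
a=arm.grab_frame("side"); b=arm.grab_frame("top"); o=arm.get_obs(); print(o["ee_pos"],o["joints"].round(2))
# knob in top view, machine frame
W=cloud(b); m=(W[...,2]>62)&(W[...,2]<85)&(W[...,0]>405)&(W[...,0]<455)&(abs(W[...,1]+28)<40)
K=W[m]; print("knob",len(K),np.percentile(K,[3,50,97],axis=0))
for n,g in(("side",a),("top",b)):
    for mm in arm.mark_of(n,"brush_grip")[:2]: print(n,mm["confidence"],mm["uv"],pt(g,mm["uv"],62))
Ws=cloud(a); p=o["ee_pos"]
Q=Ws[(abs(Ws[...,0]-p[0])<60)&(abs(Ws[...,1]-p[1])<60)&(Ws[...,2]>100)&(Ws[...,2]<260)]; print("tip z",np.percentile(Q[:,2],[0,2,5,10]) if len(Q) else 0)
A=cv2.resize(a["image"][60:200,180:320],(390,390)); B=cv2.resize(b["image"][150:290,250:390],(390,390))
cv2.imwrite("pics/b1.png",np.hstack([A,B])[:,:,::-1])
plan((412,376.5,120,185.75),(412,376.5,7,185.75))
E
```

```text
[407.6 377.8 114.1] [0.6 0.1 0.  1.4 0.  0.5]
knob 98 [[424.3 -37.7  64.4]
 [434.5 -28.   71.8]
 [454.1 -15.7  77.9]]
side 0.62 [255.0, 137.3] [417.3 374.3  62. ]
top 0.87 [160.7, 285.9] [417.6 372.5  62. ]
top 0.21 [165.3, 290.1] [407.2 360.6  62. ]
tip z [149.2 151.4 155.7 162. ]
now [407.8 377.8 114.3] yaw -174.35 tilt 0.02
(412, 376.5, 120, 185.75) -> [-0.4 -0.2 -0.6] [-0.  -0.  -0.1] rows 1
(412, 376.5, 7, 185.75) -> [ 0.  -0.  11.3] [0. 0. 0.] rows 3
```

View pics/b1.png

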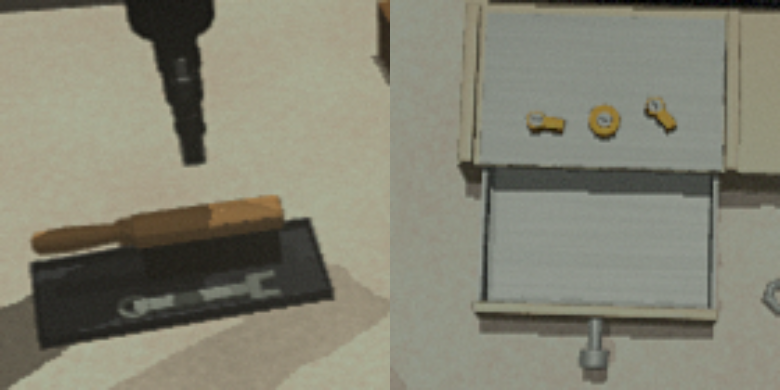

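The drawer is fully out, the scraps are untouched, and the gripper hangs over the brush block (tip at crop (195,160), block at about (225,215)). Grasping the brush.

Request:
drive_tool(motion="-0.6 -0.16 3 0 0 0 7; -0.6 -0.16 7 0 0 0 7; -0.6 -0.16 10 0 0 0 7; -0.6 -0.16 10.9 0 0 0 7; -0.6 -0.16 10.9 0 0 0 7; -0.6 -0.16 10.9 0 0 0 7", squeeze=70)

```text
t: 13.35
ee_pos: [415.0, 377.7, 7.2]
eef_rot: [0.001, -0.05, 0.999, 0.001]
force: [0.3, -0.2, 0.9]
finger_gap: 70.0
finger_force: 0.0
```

Request:
drive_tool(motion="0 0 0 0 0 0 2; 0 0 0 0 0 0 2; 0 0 0 0 0 0 2; 0 0 0 0 0 0 2; 0 0 0 0 0 0 2; 0 0 0 0 0 0 2")

```text
t: 13.95
ee_pos: [415.6, 377.9, 7.9]
eef_rot: [0.002, -0.05, 0.999, 0.001]
force: [-0.3, -0.7, 6.0]
finger_gap: 35.2
finger_force: 71.0
```

```bash
python3 - <<'E'
from h import *
plan((415,377.5,170,185.75),(550,170,170,226),(692,-39,170,267.45),(692,-39,102,267.45),(550,-32.7,102,267.45))
E
```

```text
now [415.6 377.9   7.9] yaw -174.26 tilt 0.24
(415, 377.5, 170, 185.75) -> [  0.    -0.   -16.21] [ 0.1   0.21 -0.01] rows 4
(550, 170, 170, 226) -> [-11.35 -22.    -0.  ] [  0.     0.   -40.25] rows 5
(692, -39, 170, 267.45) -> [  5.17 -24.73  -0.  ] [ -0.     0.   -41.45] rows 6
(692, -39, 102, 267.45) -> [ 0.  -0.   6.8] [0. 0. 0.] rows 2
(550, -32.7, 102, 267.45) -> [ 0.   14.21  0.  ] [0. 0. 0.] rows 3
```

Request:
drive_tool(motion="0 0 -2 0 0 0 2; 0 0 -6 0 0 0 2; 0 0 -11 0 0 0 2; 0 0 -16.3 0 0 0 2; 0 0 -16.3 0 0 0 2; 0 0 -16.3 0 0 0 2")

```text
t: 14.55
ee_pos: [415.0, 377.8, 170.6]
eef_rot: [0.002, -0.05, 0.999, 0.001]
force: [-0.7, 0.1, -2.0]
finger_gap: 35.0
finger_force: 70.4
```

Request:
drive_tool(motion="-11.4 -22 0 0 0 -40.25 2; -11.4 -22 0 0 0 -40.25 2; -11.4 -22 0 0 0 -40.25 2; -11.4 -22 0 0 0 -40.25 2; -11.4 -22 0 0 0 -40.25 2; -11.4 -22 0 0 0 -40.25 2; -11.4 -22 0 0 0 -40.25 2")

```text
t: 15.25
ee_pos: [548.9, 166.4, 164.5]
eef_rot: [-0.003, -0.389, 0.921, 0.0]
force: [-0.3, 0.5, -2.0]
finger_gap: 35.1
finger_force: 70.7
```

Request:
drive_tool(motion="5.2 -24.7 0 0 0 -41.45 2; 5.2 -24.7 0 0 0 -41.45 2; 5.2 -24.7 0 0 0 -41.45 2; 5.2 -24.7 0 0 0 -41.45 2; 5.2 -24.7 0 0 0 -41.45 2; 5.2 -24.7 0 0 0 -41.45 2; 5.2 -24.7 0 0 0 -41.45 2; 5.2 -24.7 0 0 0 -41.45 2")

```text
t: 16.05
ee_pos: [689.7, -37.7, 166.9]
eef_rot: [-0.001, -0.691, 0.722, 0.002]
force: [0.3, 0.3, -1.5]
finger_gap: 34.5
finger_force: 71.0
```

```bash
python3 - <<'E'
from h import *
np.set_printoptions(precision=1,suppress=True)
a=arm.grab_frame("side"); W=cloud(a); o=arm.get_obs(); print(o["ee_pos"],o["joints"].round(2),o["force"])
im=a["image"].astype(int); wood=(im[...,0]>im[...,2]+35)&(W[...,2]>150)&(W[...,0]>640)&(W[...,0]<745)
Q=W[wood]; print(len(Q),np.percentile(Q,[1,50,99],axis=0)); 
dark=(im.sum(2)<200)&(W[...,2]>125)&(W[...,2]<240)&(abs(W[...,0]-690)<40)&(W[...,1]<-10); print("dark z",np.percentile(W[dark][:,2],[0,1,5]) if dark.any() else 0)
save(a,"s1.png",(290,120,160,180),3.3)
plan((692,-39,170,267.45),(692,-39,102,267.45),(550,-32.7,102,267.45))
E
```

```text
[689.9 -37.3 167.9] [-0.1  0.5  0.6  1.6  0.  -1.7] [-0.4 -0.2 -1.6]
999 [[ 670.5 -210.7  215.2]
 [ 685.2 -119.7  223.5]
 [ 706.2   -2.6  228.6]]
dark z [160.9 162.7 168.5]
now [689.9 -37.3 167.9] yaw -92.46 tilt 0.14
(692, -39, 170, 267.45) -> [ 0.2 -0.2 -0.2] [0.1 0.1 0.1] rows 1
(692, -39, 102, 267.45) -> [ 0.  -0.   6.8] [0. 0. 0.] rows 2
(550, -32.7, 102, 267.45) -> [ 0.  14.2  0. ] [0. 0. 0.] rows 3
```

View pics/s1.png

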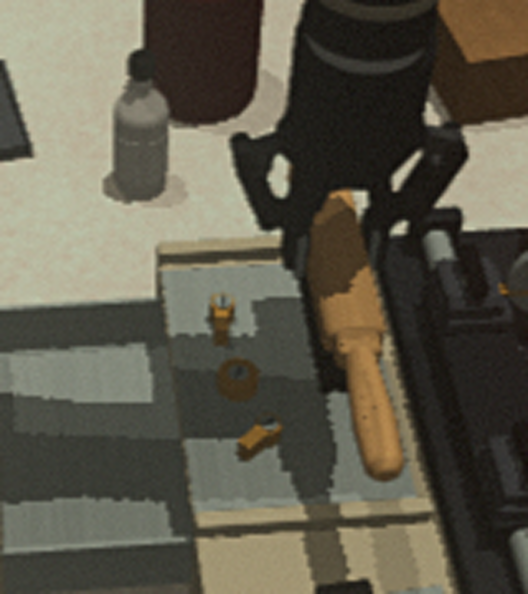

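The brush is level, its bristle underside about 6 mm below the reported z, and it sits well behind the scraps (seen at crop (222,315), (238,378), (260,437)). Lowering and then sweeping.

Request:
drive_tool(motion="0 -0.1 3.5 0 0 0 2; 0 -0.1 5.5 0 0 0 2; 0 -0.1 6.5 0 0 0 2; 0 -0.1 6.5 0 0 0 2; 0 -0.1 6.5 0 0 0 2")

```text
t: 16.6
ee_pos: [692.1, -38.7, 104.9]
eef_rot: [0.0, -0.692, 0.722, -0.001]
force: [-0.2, 0.3, -2.1]
finger_gap: 34.6
finger_force: 71.2
```

Request:
drive_tool(motion="0 0 0.25 0 0 0 2; 0 1.5 0.25 0 0 0 2; 0 3.2 0.25 0 0 0 2; 0 5 0.25 0 0 0 2; 0 6.8 0.25 0 0 0 2; 0 8.6 0.25 0 0 0 2; 0 10.4 0.25 0 0 0 2; 0 12.2 0.25 0 0 0 2")

```text
t: 17.4
ee_pos: [570.6, -34.4, 103.0]
eef_rot: [0.001, -0.691, 0.723, -0.001]
force: [1.0, -0.4, -2.2]
finger_gap: 34.6
finger_force: 71.3
```

Request:
drive_tool(motion="0 1.2 0 0 0 0 2; 0 2.2 0 0 0 0 2; 0 2.2 0 0 0 0 2; 0 2.2 -3 0 0 0 2; 0 2.2 -7 0 0 0 2; 0 2.2 -9 0 0 0 2")

```text
t: 18.0
ee_pos: [550.4, -33.6, 195.3]
eef_rot: [0.002, -0.691, 0.723, -0.003]
force: [0.0, 0.6, -1.4]
finger_gap: 34.9
finger_force: 71.3
```

```bash
python3 - <<'E'
from h import *
a=arm.grab_frame("side"); b=arm.grab_frame("top"); print(arm.get_obs()["ee_pos"])
for n,g in(("side",a),("top",b)):
    for q in("stub","slug"):
        for m in arm.mark_of(n,q)[:4]: print(n,q,round(m["confidence"],2),np.round(m["uv"]),pt(g,m["uv"]))
A=cv2.resize(a["image"][150:310,240:430],(400,337)); B=cv2.resize(b["image"][140:300,250:440],(400,337))
cv2.imwrite("pics/sw.png",np.hstack([A,B])[:,:,::-1])
E
```

```text
[551.66475947 -33.75408805 196.20810396]
side stub 0.55 [333. 282.] [ 566.24550811 -114.49511587   39.75609673]
side slug 0.56 [251. 169.] [397.96513455 312.23031091   4.03929881]
top stub 0.48 [355. 225.] [529.08732858 -98.67960487 243.5773565 ]
```

View pics/sw.png

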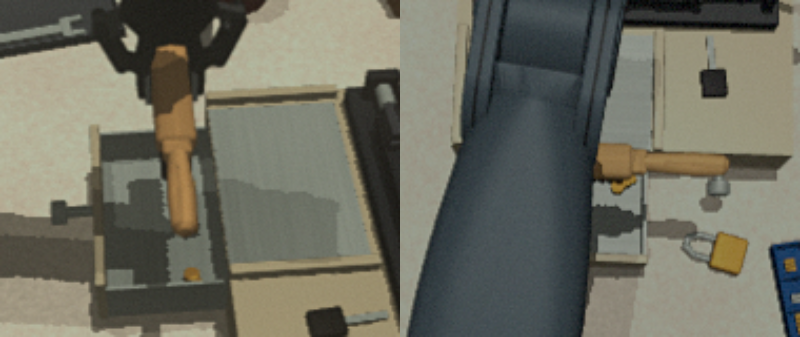

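The apron is clear, with one stub visible in the drawer at side-crop (192,273) and the rest hidden by the brush and its shadow. I'll carry the brush back towards the tray and check the drawer on the way.

```bash
python3 - <<'E'
from h import *
plan((500,180,180,226),(415,377.7,150,185.75))
E
```

```text
now [547.4 -33.  189. ] yaw -92.55 tilt 0.18
(500, 180, 180, 226) -> [-21.07   5.68   0.93] [ 1.800e-01 -4.000e-02  4.145e+01] rows 5
(415, 377.7, 150, 185.75) -> [-8.32 19.85  3.  ] [-0.   -0.   40.25] rows 5
```

Request:
drive_tool(motion="-21 5.7 0.9 0 0 41.45 2; -21 5.7 0.9 0 0 41.45 2; -21 5.7 0.9 0 0 41.45 2; -21 5.7 0.9 0 0 41.45 2; -21 5.7 0.9 0 0 41.45 2; -21 5.7 0.9 0 0 41.45 2; -21 5.7 0.9 0 0 41.45 2")

```text
t: 19.0
ee_pos: [499.3, 179.6, 180.0]
eef_rot: [-0.002, -0.392, 0.92, -0.0]
force: [0.7, -1.3, -1.7]
finger_gap: 34.9
finger_force: 71.3
```

Request:
drive_tool(motion="-8.3 19.9 3 0 0 40.25 2; -8.3 19.9 3 0 0 40.25 2; -8.3 19.9 3 0 0 40.25 2; -8.3 19.9 3 0 0 40.25 2; -8.3 19.9 3 0 0 40.25 2; -8.3 19.9 3 0 0 40.25 2; -8.3 19.9 3 0 0 40.25 2; -8.3 19.9 3 0 0 40.25 2")

```text
t: 19.8
ee_pos: [415.9, 375.5, 151.7]
eef_rot: [-0.0, -0.05, 0.999, -0.001]
force: [0.6, -0.3, -2.1]
finger_gap: 34.9
finger_force: 71.4
```

```bash
python3 - <<'E'
from h import *
np.set_printoptions(precision=1,suppress=True)
a=arm.grab_frame("side"); b=arm.grab_frame("top"); print(arm.get_obs()["ee_pos"])
for n,g in(("side",a),("top",b)):
    for q in("stub","slug"):
        for m in arm.mark_of(n,q)[:4]: print(n,q,round(m["confidence"],2),np.round(m["uv"]),pt(g,m["uv"]))
A=cv2.resize(a["image"][90:310,180:430],(400,352)); B=cv2.resize(b["image"][145:245,265:378],(400,352))
cv2.imwrite("pics/dr.png",np.hstack([A,B])[:,:,::-1])
W=cloud(b); m=(W[...,2]>62)&(W[...,2]<85)&(W[...,0]>395)&(W[...,0]<450)&(abs(W[...,1]+28)<40)
print("knob",np.percentile(W[m],[3,50,97],axis=0))
plan((415,377.7,150,185.75),(415,377.7,8,185.75))
E
```

```text
[416.1 375.7 152.2]
side stub 0.52 [331. 283.] [ 561.6 -114.9   39.3]
side stub 0.47 [334. 242.] [586.6   8.1  26.8]
side slug 0.57 [332. 252.] [574.2 -40.8  51.8]
top stub 0.46 [306. 224.] [572.1  13.6  41.6]
top stub 0.42 [353. 225.] [ 571.7 -106.6   32.5]
top slug 0.61 [406. 257.] [ 486.6 -239.9   21.7]
top slug 0.56 [328. 218.] [590.9 -40.7  24.6]
knob [[423.6 -37.7  63.6]
 [432.9 -28.   73. ]
 [449.5 -15.7  79.1]]
now [415.7 376.4 152.4] yaw -174.32 tilt 0.02
(415, 377.7, 150, 185.75) -> [0.1 0.1 0.2] [ 0.   0.  -0.1] rows 1
(415, 377.7, 8, 185.75) -> [ 0.  -0.  14.2] [0. 0. 0.] rows 3
```

View pics/dr.png

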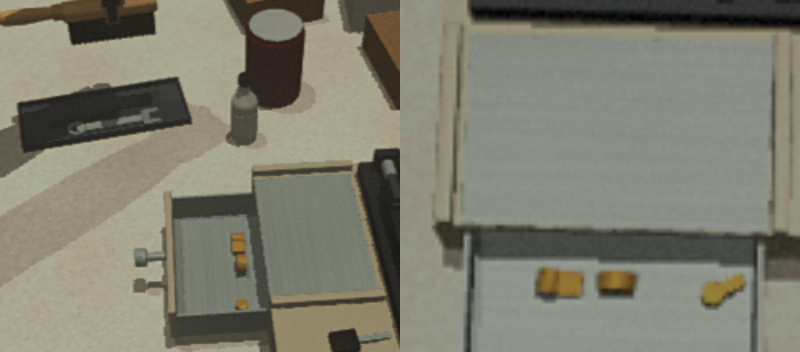

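All three scraps are in the drawer (right crop (558,282), (616,282), (722,290)), and the brush hangs over its half of the tray. Lowering it.

Request:
drive_tool(motion="0.1 0.1 4 0 0 -0.1 2; 0.1 0.1 8.5 0 0 -0.1 2; 0.1 0.1 11.5 0 0 -0.1 2; 0.1 0.1 13.3 0 0 -0.1 2; 0.1 0.1 14 0 0 -0.1 2; 0.1 0.1 14.3 0 0 -0.1 2; 0.1 0.1 14.3 0 0 -0.1 2; 0.1 0.1 14.3 0 0 -0.1 2")

```text
t: 20.9
ee_pos: [415.3, 378.9, 11.0]
eef_rot: [0.001, -0.051, 0.999, 0.001]
force: [-0.1, -1.1, -1.8]
finger_gap: 34.8
finger_force: 71.4
```

Request:
drive_tool(motion="0 0 0.2 0 0 0 2; 0 0 0.35 0 0 0 2; 0 0 0.35 0 0 0 2; 0 0 0.35 0 0 0 2")

```text
t: 21.3
ee_pos: [415.2, 378.8, 7.8]
eef_rot: [0.001, -0.051, 0.999, 0.001]
force: [-0.7, -1.3, 5.4]
finger_gap: 35.0
finger_force: 72.3
```

Contact at 5 N, the same pose as at pick-up. Release and lift.

Request:
drive_tool(motion="0 0 0 0 0 0 4.2; 0 0 0 0 0 0 7; 0 0 0 0 0 0 7; 0 0 0 0 0 0 7; 0 0 0 0 0 0 7; 0 0 0 0 0 0 7")

```text
t: 21.9
ee_pos: [413.8, 377.9, 5.4]
eef_rot: [-0.0, -0.051, 0.999, -0.0]
force: [0.6, 0.4, 0.8]
finger_gap: 70.4
finger_force: 0.0
```

Request:
drive_tool(motion="0 0 -3 0 0 0 7; 0 0 -7 0 0 0 7; 0 0 -11 0 0 0 7; 0 0 -12 0 0 0 7; 0 0 -12 0 0 0 7")

```text
t: 22.4
ee_pos: [415.7, 379.3, 128.7]
eef_rot: [0.003, -0.051, 0.999, 0.002]
force: [-0.3, -1.0, -0.6]
finger_gap: 70.0
finger_force: 0.0
```

```bash
python3 - <<'E'
from h import *
np.set_printoptions(precision=1,suppress=True)
b=arm.grab_frame("side"); W=cloud(b); im=b["image"].astype(int)
m=(im[...,0]>im[...,2]+35)&(W[...,2]>40)&(W[...,2]<85)&(W[...,0]<490)&(W[...,1]>330)
P=W[m]; print("brush",cv2.minAreaRect(P[:,:2].astype(np.float32)),np.percentile(P[:,2],[5,50,95]))
print(arm.get_obs()["joints"].round(2))
plan((424,240,110,127.45),(428,100,105,62.45),(429.5,-28,105,-2.55),(429.5,-28,14,-2.55),(559.5,-33.8,14,-2.55))
E
```

```text
brush ((230.44473266601562, 744.453125), (240.46897888183594, 882.6830444335938), 20.121505737304688) [59.4 63.7 67.6]
[0.6 0.1 0.  1.5 0.  0.5]
now [414.5 378.4 126.2] yaw -174.16 tilt 0.11
(424, 240, 110, 127.45) -> [  0.5 -13.9   1.6] [ 0.1  0.1 58.4] rows 7
(428, 100, 105, 62.45) -> [-11.4  -8.2   0.5] [ 0. -0. 65.] rows 8
(429.5, -28, 105, -2.55) -> [-11.3   6.    0. ] [-0. -0. 65.] rows 8
(429.5, -28, 14, -2.55) -> [-0.  -0.   9.1] [0. 0. 0.] rows 2
(559.5, -33.8, 14, -2.55) -> [13.  0.  0.] [0. 0. 0.] rows 3
```

Request:
drive_tool(motion="0.5 -13.9 1.6 0 0 58.4 7; 0.5 -13.9 1.6 0 0 58.4 7; 0.5 -13.9 1.6 0 0 58.4 7; 0.5 -13.9 1.6 0 0 58.4 7; 0.5 -13.9 1.6 0 0 58.4 7; 0.5 -13.9 1.6 0 0 58.4 7; 0.5 -13.9 1.6 0 0 58.4 7; 0.5 -13.9 1.6 0 0 58.4 7", squeeze=40)

```text
t: 23.25
ee_pos: [421.4, 238.4, 106.8]
eef_rot: [-0.002, 0.443, 0.897, -0.002]
force: [-0.2, -0.2, 0.2]
finger_gap: 69.6
finger_force: 0.0
```

Request:
drive_tool(motion="-11.4 -8.2 0.5 0 0 65 7; -11.4 -8.2 0.5 0 0 65 7; -11.4 -8.2 0.5 0 0 65 7; -11.4 -8.2 0.5 0 0 65 7; -11.4 -8.2 0.5 0 0 65 7; -11.4 -8.2 0.5 0 0 65 7; -11.4 -8.2 0.5 0 0 65 7; -11.4 -8.2 0.5 0 0 65 7")

```text
t: 24.05
ee_pos: [426.1, 98.7, 102.8]
eef_rot: [-0.001, 0.856, 0.518, -0.001]
force: [-0.0, -0.3, -0.4]
finger_gap: 70.2
finger_force: 0.0
```

Request:
drive_tool(motion="-11.3 6 0 0 0 65 7; -11.3 6 0 0 0 65 7; -11.3 6 0 0 0 65 7; -11.3 6 0 0 0 65 7; -11.3 6 0 0 0 65 7; -11.3 6 0 0 0 65 7; -11.3 6 0 0 0 65 7; -11.3 6 0 0 0 65 7")

```text
t: 24.85
ee_pos: [427.1, -28.8, 102.8]
eef_rot: [-0.0, 1.0, -0.023, -0.002]
force: [-0.6, -1.4, -0.9]
finger_gap: 69.9
finger_force: 0.0
```

```bash
python3 - <<'E'
from h import *
np.set_printoptions(precision=1,suppress=True)
b=arm.grab_frame("top"); W=cloud(b)
P=W[(W[...,2]>45)&(W[...,2]<85)&(W[...,0]<500)&(W[...,0]>240)&(W[...,1]>330)&(W[...,1]<420)]
print("brush",cv2.minAreaRect(P[:,:2].astype(np.float32)),np.percentile(P[:,2],[5,50,95]))
plan((431,-28.2,105,-2.55),(431,-28.2,14,-2.55))
E
```

```text
brush ((364.20330810546875, 374.8471984863281), (246.21844482421875, 37.373138427734375), 4.921809196472168) [56.4 64.4 69.3]
now [427.1 -28.8 102.9] yaw -2.72 tilt 0.18
(431, -28.2, 105, -2.55) -> [ 0.4 -0.1 -0.2] [-0.   0.2 -0.2] rows 1
(431, -28.2, 14, -2.55) -> [-0.  -0.   9.1] [0. 0. 0.] rows 2
```

The brush is back within about 2 mm of where it started. Now the knob.

Request:
drive_tool(motion="0.4 -0.1 3 0 0 -0.2 7; 0.4 -0.1 6.5 0 0 -0.2 7; 0.4 -0.1 8.9 0 0 -0.2 7; 0.4 -0.1 8.9 0 0 -0.2 7; 0.4 -0.1 8.9 0 0 -0.2 7")

```text
t: 25.4
ee_pos: [431.2, -27.9, 14.8]
eef_rot: [-0.0, 1.0, -0.019, -0.001]
force: [-0.2, -0.2, 0.2]
finger_gap: 69.9
finger_force: 0.0
```

Request:
drive_tool(motion="0 0 0 0 0 0 1; 0 0 0 0 0 0 1; 0 0 0 0 0 0 1; 0 0 0 0 0 0 1; 0 0 0 0 0 0 1; 0 0 0 0 0 0 1; 0 0 0 0 0 0 1")

```text
t: 26.1
ee_pos: [433.7, -28.3, 17.3]
eef_rot: [-0.0, 1.0, -0.02, 0.002]
force: [-0.6, 1.5, 5.4]
finger_gap: 24.6
finger_force: 39.2
```

Request:
drive_tool(motion="0.8 0 0 0 0 0 1; 2.5 0 0 0 0 0 1; 4.2 0 0 0 0 0 1; 6 0.05 0 0 0 0 1; 7.8 0.05 0 0 0 0 1; 9.6 0.05 0 0 0 0 1; 11.2 0.05 0 0 0 0 1; 12.2 0.05 0 0 0 0 1")

```text
t: 26.9
ee_pos: [555.8, -33.7, 17.2]
eef_rot: [-0.0, 1.0, -0.02, 0.001]
force: [-2.5, 0.2, 8.1]
finger_gap: 24.6
finger_force: 39.9
```

Request:
drive_tool(motion="0.5 0 0 0 0 0 1; 0.9 0 0 0 0 0 1; 1.2 0 0 0 0 0 1; 1.2 0 0 0 0 0 1; 1.2 0 0 0 0 0 1")

```text
t: 27.4
ee_pos: [563.2, -34.1, 17.2]
eef_rot: [0.0, 1.0, -0.02, -0.003]
force: [-9.3, 1.5, 12.1]
finger_gap: 24.7
finger_force: 40.3
```

Request:
drive_tool(motion="0.3 0 0 0 0 0 1; 0.3 0 0 0 0 0 1; 0.3 0 0 0 0 0 1")

```text
t: 27.7
ee_pos: [563.0, -34.0, 17.2]
eef_rot: [0.0, 1.0, -0.021, -0.006]
force: [-16.6, -0.0, 16.6]
finger_gap: 24.5
finger_force: 40.7
```

Request:
drive_tool(motion="-0.3 0 0 0 0 0 7; -0.6 0 0 0 0 0 7; -0.6 0 0 0 0 0 7; -0.6 0 0 0 0 0 7; -0.6 0 0 0 0 0 7; -0.6 0 0 0 0 0 7")

```text
t: 28.3
ee_pos: [563.3, -34.2, 15.4]
eef_rot: [0.0, 1.0, -0.021, -0.0]
force: [-0.5, -0.1, 0.4]
finger_gap: 70.2
finger_force: 0.0
```

Request:
drive_tool(motion="0 0 -3 0 0 0 7; 0 0 -7 0 0 0 7; -4 0 -12 0 0 0 7; -9 0 -15 0 0 0 7; -14 3 -15 0 0 0 7; -19 7 -15 0 0 0 7; -22 10 -15 0 0 0 7; -22 10 -15 0 0 0 7")

```text
t: 29.1
ee_pos: [337.3, -126.0, 166.2]
eef_rot: [0.001, 1.0, -0.021, 0.0]
force: [0.5, -0.1, -0.3]
finger_gap: 69.8
finger_force: 0.0
```

```bash
python3 - <<'E'
from h import *
np.set_printoptions(precision=1,suppress=True)
a=arm.grab_frame("side"); b=arm.grab_frame("top"); W=cloud(b)
K=W[(W[...,2]>70)&(W[...,2]<85)&(W[...,0]>535)&(W[...,0]<578)&(abs(W[...,1]+33)<25)]
print("knob",len(K),np.percentile(K,[3,50,97],axis=0) if len(K) else 0)
A=cv2.resize(a["image"][90:370,180:450],(400,415)); B=cv2.resize(b["image"][140:370,140:420],(400,329)); B=cv2.copyMakeBorder(B,0,86,0,0,0)
cv2.imwrite("pics/end.png",np.hstack([A,B])[:,:,::-1])
E
```

```text
knob 59 [[553.1 -44.1  70.3]
 [560.9 -34.1  74.3]
 [573.  -23.6  78.1]]
```

View pics/end.png

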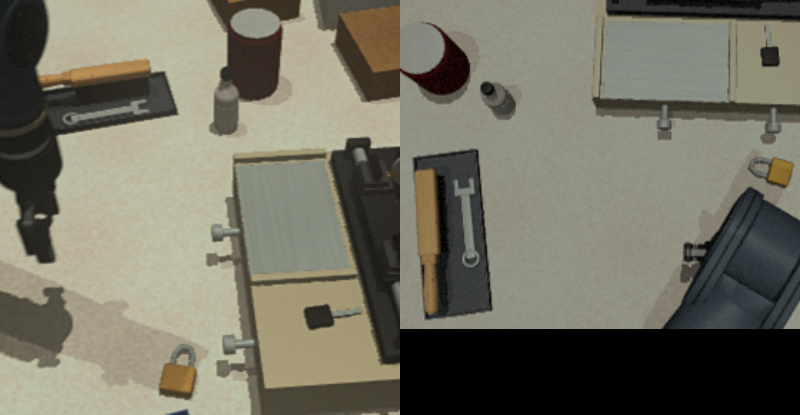

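The drawer is flush, its knob in line with the small drawer's knob. The brush stands in its half of the tray beside the spanner, the apron is clear, and the key and padlock are undisturbed. Handing in.

```bash
python3 -c "
from bench import arm
print(arm.job_done())"
```

```text
the job is handed in; nothing more can be done
None
```

The job is handed in at about 29 s: all three scraps are in the closed drawer, the brush is back in the tray on its bristles, and nothing else was moved; my first, mis-heighted try at the knob only pressed on it with about 7 N.

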